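# Put the rinsed dispenser heads away in their covered tray

### The job

The quick-release dispenser heads have drained on the rinse rail: take the hood off the storage tray and stand it on a clear patch of worktop, then unclip every head by holding its front button pressed in while lifting it straight up off its plug, without wrenching it against the catch, and stand each one fully down in a pocket of the tray, its button over the pocket's notch. When no head is left on the rail, put the hood back squarely and fully down over the tray, and leave the jigger, glass and stopper behind alone.

Things in the scene. Friction and masses are not known exactly. Their poses are not given: they have to be found in the camera images.
- rail: rinse rail, fixed: flat aluminium bar 90 (x) x 200 (y) x 12 high, origin at the centre of its underside, x to the back, front (the catch bar) facing -x. Three steel plugs 24 x 24 stand 20 above its deck in a row along y, 62 apart. A catch bar runs along y in front of the plugs: its top is 31 above the worktop, its lip reaches back to x = -26.5 mm and overhangs the heads' catch teeth
- socket_1 (a point): centre of plug 1 at the height of the rail's deck (12 above the worktop), rail axes; a clipped head's origin lies here (+-1.5 play). Plug 1 is at +y, 2 in the middle, 3 at -y
- socket_2 (a point): centre of plug 2 at the height of the rail's deck (12 above the worktop), rail axes; a clipped head's origin lies here (+-1.5 play). Plug 1 is at +y, 2 in the middle, 3 at -y
- socket_3 (a point): centre of plug 3 at the height of the rail's deck (12 above the worktop), rail axes; a clipped head's origin lies here (+-1.5 play). Plug 1 is at +y, 2 in the middle, 3 at -y
- tray: storage tray, fixed: flange 108 (x) x 228 (y) x 5 high, on it a plinth 78 x 196 that rises to 22 above the worktop and has three square pockets 45 x 45, floor 9 above the worktop (13 deep), in a row along y, 62 apart. Each pocket has a notch 26 wide, open through the plinth's front (-x), for the head's catch tooth, so a head fits only with its button towards -x of the tray. Origin at the centre of the underside
- pocket_1 (a point): centre of the floor of pocket 1, tray axes (8 behind the tray's centre); a seated head's origin lies here. Pocket 1 is at +y, 2 in the middle, 3 at -y; any head may go in any pocket
- pocket_2 (a point): centre of the floor of pocket 2, tray axes (8 behind the tray's centre); a seated head's origin lies here. Pocket 1 is at +y, 2 in the middle, 3 at -y; any head may go in any pocket
- pocket_3 (a point): centre of the floor of pocket 3, tray axes (8 behind the tray's centre); a seated head's origin lies here. Pocket 1 is at +y, 2 in the middle, 3 at -y; any head may go in any pocket
- hood_seat (a point): centre of the top of the tray's flange, tray axes: the hood's origin lies here when it is on, its long side along the tray's y, either way round
- hood: hood of the tray, loose, 0.35 kg: a five-sided shell open below, outside 94 (x) x 212 (y) x 86 high, walls 5, inside 84 x 202, 81 high; fits round the plinth with 3 clearance on each side. Origin at the centre of its lower edge. On the tray at the start; the worktop left of rail and tray, round x 0.43, y 0.38 m, is always clear for it (wall cabinets hang 0.55 m up beyond x = 0.6 m)
- hood_handle (a point): centre of the hood's handle: a wooden bar 14 (x) x 84 (y) x 14 high on two steel posts, on top of the hood, 116 above its lower edge; its underside is 23 above the hood's top. Hood axes
- head_1: dispenser head, 0.12 kg; two or three are present, each clipped on a plug at the start. Block 40 x 40 x 60 high, short steel spout on top (68 high in all), hollow below to go over a plug. Origin at the centre of its underside, z up; plain back face at x = +20, sprung button in front (-x). Gripped from above across button and back face it is 54 wide free, 47 pressed
- head_2: dispenser head, 0.12 kg; two or three are present, each clipped on a plug at the start. Block 40 x 40 x 60 high, short steel spout on top (68 high in all), hollow below to go over a plug. Origin at the centre of its underside, z up; plain back face at x = +20, sprung button in front (-x). Gripped from above across button and back face it is 54 wide free, 47 pressed
- head_3: dispenser head, 0.12 kg; two or three are present, each clipped on a plug at the start. Block 40 x 40 x 60 high, short steel spout on top (68 high in all), hollow below to go over a plug. Origin at the centre of its underside, z up; plain back face at x = +20, sprung button in front (-x). Gripped from above across button and back face it is 54 wide free, 47 pressed
- head_1_button (a joint): travel of head 1's button: 0 free, 0.007 m pressed fully in (towards the head's +x); springs back, 2.5 to 8 N. Its outer face is 34 in front of the head's origin when free, 27 pressed; 27 wide, 26 to 56 above the underside. The tooth below it (16 wide, 8 to 12.5 up, tip 40 in front, 33 pressed) locks under the rail's lip unless pressed over 5 mm
- head_2_button (a joint): travel of head 2's button: 0 free, 0.007 m pressed fully in (towards the head's +x); springs back, 2.5 to 8 N. Its outer face is 34 in front of the head's origin when free, 27 pressed; 27 wide, 26 to 56 above the underside. The tooth below it (16 wide, 8 to 12.5 up, tip 40 in front, 33 pressed) locks under the rail's lip unless pressed over 5 mm
- head_3_button (a joint): travel of head 3's button: 0 free, 0.007 m pressed fully in (towards the head's +x); springs back, 2.5 to 8 N. Its outer face is 34 in front of the head's origin when free, 27 pressed; 27 wide, 26 to 56 above the underside. The tooth below it (16 wide, 8 to 12.5 up, tip 40 in front, 33 pressed) locks under the rail's lip unless pressed over 5 mm
- jigger: copper jigger, 43 across, 84 high, a bystander; origin at the centre of its foot
- rocks_glass: rocks glass, 92 across, 97 high, a bystander; origin at the centre of its foot
- stopper: bottle stopper, 33 across, 55 high, a bystander; origin at the centre of its foot
Mind the look-alikes: they are no part of the job. Leave any green look-alike of the head_2 alone. What is shaped like the head_1 but green is not meant.

How it is judged:
By the outcome, as a careful person would: the job done as asked, in the order asked, and still so for the second after the job is handed in, with the robot touching nothing.
Of head_1, head_2, head_3 only 2 to 3 are there at a start; the rules pass over those that are not, and their reading is None.
At some moment in a run one of hood may be knocked a few centimetres aside while the robot is not near it.
Once in a run the grip may slacken for a moment while it holds something.
It also fails if it takes over 210 s, if anything falls off the work surface, if the arm or the gripper's body presses on something with over 40 N, if the wrist force passes 120 N, or if a joint passes its speed limit or range.

### The arm

A 6-joint arm with a two-finger parallel gripper is mounted at the origin on a cart in front of the work surface, level with it; the furniture and walls round the work are solid. World frame = base frame: x ahead of the robot, y to its left, z up, the work surface at z = 0. Lengths are in m, angles in rad, forces in N, time in s.
With the tool pointing down it reaches from about 0.35 to 0.775 m from the base axis. Payload 7.3 kg.
Tool frame: the origin (TCP) lies midway between the tips of the shut fingers; the grasp point (between the pads) lies grasp_offset behind it (grasp_offset is the distance from the TCP to the grasp point, in m); z points along the fingers, y is the line along which they close (so a half turn about z gives the same grasp; the last joint's range is limited). The gripper opens to 92 mm and grips with 3 to 60 N. Pads are 19 mm wide; open, the fingers measure 130 mm over their backs; the gripper's body (75 mm by 190 mm) begins 47 mm behind the grasp point.
Start: joints at [1.09, 0.342, 1.524, -0, 1.275, -0.146], TCP at [0.172, 0.496, 0.227] pointing down, gripper open.
Joint ranges: [-2.53, 2.53], [-0.77, 2.02], [0.04, 2.7], [-1, 4.14], [0.28, 2.66], [-3.11, 3.11]. Speed limits (rad/s): [2.57, 2.57, 3.14, 3.14, 3.14, 3.14].

### API

Orientations are given as [roll, pitch, yaw] about the fixed x, y, z axes, in that order (R = Rz(yaw) Ry(pitch) Rx(roll)).
In Python, from cell import * gives the robot as it stands.
- The arm moves only by the tool step_arm, never from a script. Its argument "plan" is a list of rows, each a list of 5 numbers: the closure, from -1 (fully open) to 1 (shut), then the shift along the tool's x, y, z in m, then the turn about the tool's z in rad. In form: [[hand, x, y, z, twist], ...]. A call has 1 to 20 rows; each row is the pose to reach, as a shift and turn from the pose commanded when the call began, along the tool's axes at that moment; what a row does not reach only later rows make up. A row lasts 1/8 s, in which the tool goes at most 62.5 mm and 10.7 degrees, less where a joint would pass 70% of its speed; a pose out of reach is approached as far as the arm can. A call with a gripper value outside its range is refused whole. The fingers move at their own pace and stop on an object; "grip_force" is the grip in N (left out, the last holds). Time passes only in rows, so rows that repeat a pose let the fingers close. It gives the time, the measured TCP pose, the force, the opening and the grip force at its end, in the units of the state.
- observe(): the state, without advancing time (a new reading comes with each control period).
- read_camera(name): name is "side" or "top"; returns a dict with "img" (400x640x3 uint8, red, green, blue), "range_z" (400x640 float32, m along the optical axis (not along the pixel's ray), 0 where there is no reading), "fx", "fy", "cx", "cy" (pixels), "R" (3x3) and "t" (3): a world point X has camera coordinates R X + t. Camera axes: x right, y down, z forward; pixel columns grow to the right and rows downward; lengths in m; the calibration is good to about 2 mm. A picture is of the moment at which its call begins.
- hand_in(): hands the job in; it is judged then, once.
The state is a dict: "time": time; "qpos": joint angles; "qvel": joint speeds; "joint_efforts": joint torques, N m; "tool_pos": TCP position; "tool_rot": TCP orientation; "contact_force": force on the tool from outside, world axes, zero at the start; "torque": the same for the moment, N m; "opening": finger opening in m; "grip_force": force on a finger pad.
Only numpy, scipy, OpenCV 4.12 (cv2) and the standard library are available. Lean on these libraries where they do the work, as an engineer would, in place of code of your own. Each camera call takes 0.05 s, during which the arm holds its last target. There are 200 camera calls.

## Working session

There is one attempt and no reset: what is moved stays moved. The work goes in short steps, Python scripts to look and compute and a tool call to move; the robot and the scene stay as the last step left them, time stands still between calls to the robot, and variables do not carry over. Pictures are saved under pics/ and viewed, at most 14 in all, crops included, and the job is handed in when it is done.

Besides the shell and the picture viewer there is one more tool, called after ">>>" in YAML: its name, and indented under it one key for each argument. step_arm: Moves the arm, as the interface text tells. Its arguments: {"type":"object","properties":{"plan":{"type":"array","items":{"type":"array","items":{"type":"number"}}},"grip_force":{"type":"number"}},"required":["plan"]}

```bash
mkdir -p pics; ls
python3 - <<'E'
from cell import *
import cv2,numpy as np
print(observe())
for n in("top","side"):
    c=read_camera(n); cv2.imwrite(f"pics/{n}0.png",c["img"][:,:,::-1]); print(n,c["fx"],c["fy"],c["cx"],c["cy"],c["R"],c["t"])
E
```

```text
pics
{'time': 0.0, 'qpos': array([ 1.09000131e+00,  3.42730967e-01,  1.52502915e+00, -3.42574112e-06,
        1.27537510e+00, -1.45985172e-01]), 'qvel': array([-0.00093183,  0.00092652, -0.00071187,  0.00101699,  0.00114209,
        0.00045305]), 'joint_efforts': array([ 2.16288463e-04, -4.31235695e+01, -2.44220817e+01,  7.18708173e-02,
        5.56337577e-02, -1.20678492e-04]), 'tool_pos': array([0.17229238, 0.49549394, 0.22603644]), 'tool_rot': array([-3.14006602e+00, -2.21151184e-04,  2.80678364e+00]), 'contact_force': array([-1.16763673,  0.3930327 , -1.28848404]), 'torque': array([0.07934063, 0.03235706, 0.01486621]), 'grip_force': 0.0, 'opening': 0.0914734004847891}
top 448.26340803266334 448.26340803266334 320.5033163053937 203.20241988439486 [[-0.02344505 -0.99971243 -0.00503821]
 [-0.98877639  0.02393179 -0.14747377]
 [ 0.14755194  0.00152413 -0.98905313]] [0.08717799 0.5210261  1.61337138]
side 369.023742966145 369.023742966145 321.03296437642615 198.13968881278274 [[ 0.67699316 -0.73583735  0.01495499]
 [-0.39851419 -0.38357713 -0.83309965]
 [ 0.61876223  0.55804299 -0.55292072]] [-0.28598975  0.31049969  0.87895152]
```

View pics/top0.png

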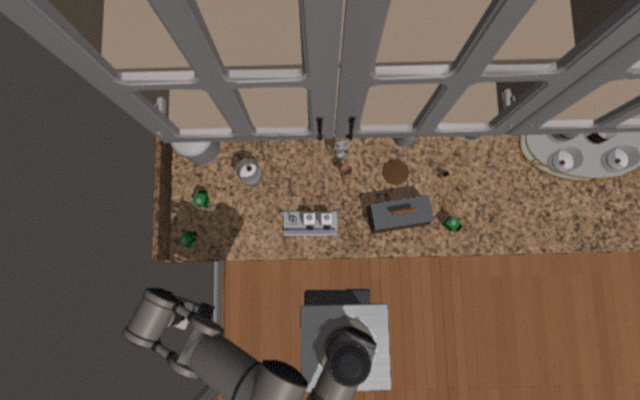

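View pics/side0.png

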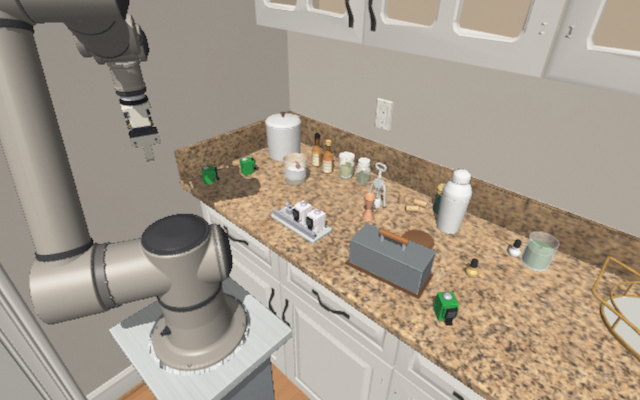

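Top view: rail at (310,222) with white heads on plugs 2 and 3 (310,219 and 326,219), plug 1 free; hood at (400,213) with handle (404,211); green look-alikes at (453,223), (200,199) and (188,239).

```bash
cat > h.py <<'E'
from cell import *
import cv2,numpy as np
def cam(n):
    c=read_camera(n); z=c["range_z"].astype(float); v,u=np.mgrid[:400,:640]
    P=np.stack([(u-c["cx"])/c["fx"]*z,(v-c["cy"])/c["fy"]*z,z],-1)
    c["W"]=(P-c["t"])@c["R"]; c["W"][z==0]=9; c["hsv"]=cv2.cvtColor(c["img"],cv2.COLOR_RGB2HSV); return c
def box(W,lo,hi):
    return np.all((W>lo)&(W<hi),-1)
def rect(p):
    r=cv2.minAreaRect((p[:,:2]*1000).astype(np.float32)); return np.round(r[0],1),np.round(r[1],1),round(r[2],1)
def ray(c,u,v,z):
    d=np.array([(u-c["cx"])/c["fx"],(v-c["cy"])/c["fy"],1])@c["R"]; o=-c["t"]@c["R"]; return o+d*(z-o[2])/d[2]
E
python3 - <<'E'
from h import *
for n in("top","side"):
    c=cam(n);W=c["W"]
    u0=(260,180,460,260) if n=="top" else (250,180,470,330)
    a,b,d,e=u0; cv2.imwrite(f"pics/{n}c.png",cv2.resize(c["img"][b:e,a:d,::-1],None,fx=3.6,fy=3.6,interpolation=cv2.INTER_CUBIC))
    s=W[box(W,[.3,-.3,-.02],[.75,.3,.2])]
    print(n,len(s),"table z",np.median(s[s[:,2]<.01][:,2]),s[s[:,2]<.01][:,2].std())
    for nm,lo,hi in (("hoodtop",[.4,-.25,.083],[.7,.02,.099]),("handle",[.4,-.25,.112],[.7,.02,.14]),("heads",[.35,.02,.062],[.6,.25,.1]),("hoodall",[.4,-.25,.012],[.7,.02,.14])):
        m=box(W,lo,hi); m=cv2.morphologyEx(m.astype(np.uint8),cv2.MORPH_OPEN,np.ones((2,2))).astype(bool) ; p=W[m]
        print(nm,len(p), rect(p) if len(p)>3 else "", p.mean(0).round(4) if len(p) else "")
    k,l,st,ce=cv2.connectedComponentsWithStats(box(W,[.35,.02,.055],[.6,.25,.1]).astype(np.uint8))
    for i in range(1,k):
        if st[i,4]>5: p=W[l==i]; print(" comp",st[i],p.mean(0).round(4),p.min(0).round(3),p.max(0).round(3))
E
```

```text
top 18124 table z -0.0001953529601041097 0.004126462862005295
hoodtop 924 (array([4676.9, 4405.2]), array([12616.6,   166.2]), 47.5) [ 0.4944 -0.1488  0.1186]
handle 92 (array([ 474.1, -216.1]), array([10.9, 82.2]), 7.2) [ 0.4729 -0.2151  0.117 ]
heads 254 (array([4696.6, 4541. ]), array([12393.4,    97.8]), 46.5) [0.5574 0.1888 0.1695]
hoodall 1484 (array([4774.2, 4314.6]), array([12616.2,   271.1]), 46.7) [ 0.5295 -0.1394  0.1049]
 comp [304 214  11  15 137] [0.4581 0.1178 0.0725] [0.429 0.099 0.06 ] [0.481 0.136 0.087]
 comp [321 214  11  15 141] [0.4557 0.0562 0.0718] [0.428 0.038 0.057] [0.479 0.075 0.083]
side 17547 table z -0.0001881378021385048 0.0034982179699346275
hoodtop 1003 (array([4678.8, 4408. ]), array([12609.8,   165. ]), 47.5) [ 0.4991 -0.1371  0.1351]
handle 171 (array([ 481.7, -214.1]), array([32.1, 74.7]), 6.8) [ 0.4718 -0.2151  0.1216]
heads 307 (array([4732.3, 4502.7]), array([12399.3,   108.5]), 46.0) [0.4807 0.1065 0.0965]
hoodall 2589 (array([4777.2, 4315.1]), array([12611.4,   274. ]), 46.7) [ 0.5184 -0.1394  0.1043]
 comp [293 201  19  15 185] [0.4505 0.1111 0.0682] [0.425 0.095 0.055] [0.484 0.137 0.082]
 comp [307 209  19  15 198] [0.449  0.049  0.0683] [0.423 0.032 0.055] [0.479 0.074 0.083]
```

View pics/topc.png

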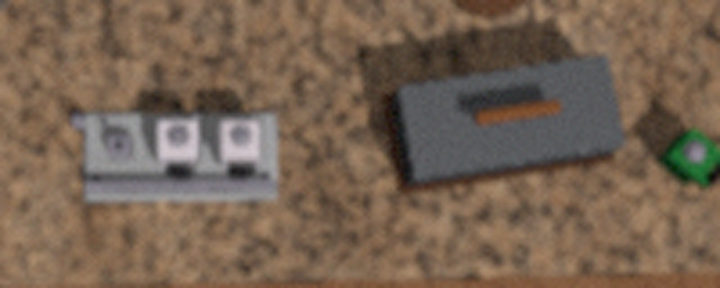

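View pics/sidec.png

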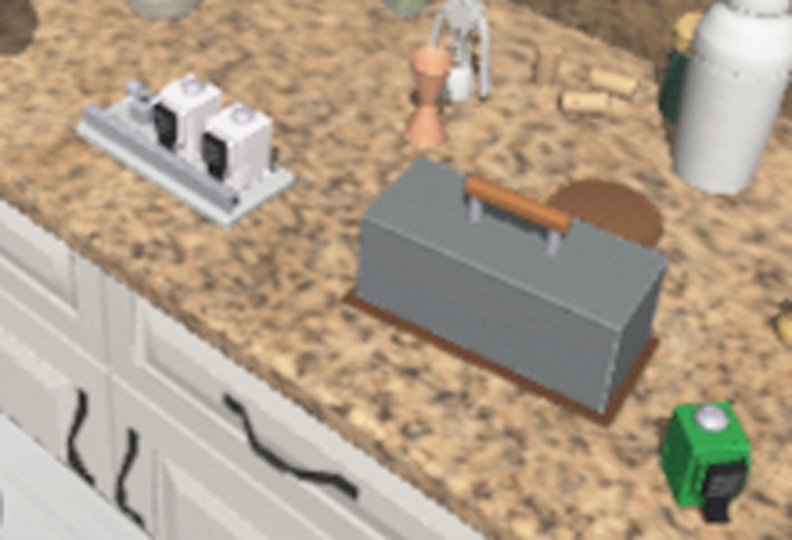

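The pictures show white heads with black buttons facing −x on plugs 2 and 3, an empty plug 1, and a hood on the brown tray turned by about 7°. One refined measurement, then move.

```bash
cat >> h.py <<'E'
def go(x,y,yaw_deg,z):
    "shift in tool axes from the present pose to a tool-down pose"
    s=observe(); p=s["tool_pos"]; w=s["tool_rot"][2]; d=np.array([x,y,z])-p
    tw=-((np.radians(yaw_deg)-w+np.pi)%(2*np.pi)-np.pi)
    print("t %.1f"%s["time"],"pose",p.round(4),"yaw %.2f"%np.degrees(w),"shift", np.round([d[0]*np.cos(w)+d[1]*np.sin(w), d[0]*np.sin(w)-d[1]*np.cos(w), -d[2], tw],4),"q",s["qpos"].round(2))
E
python3 - <<'E'
from h import *
try: print("go_off",grasp_offset)
except Exception as e: print(e)
for n in("top","side"):
    c=cam(n);W=c["W"];h=c["hsv"]
    print(n)
    for nm,lo,hi in (("hoodtop",[.4,-.35,.085],[.65,-.06,.097]),("handle",[.4,-.35,.118],[.65,-.06,.14]),("headtops",[.38,.02,.067],[.6,.25,.076]),("railall",[.36,-.01,.007],[.6,.25,.04]),("raildeck",[.36,-.01,.007],[.6,.25,.017])):
        p=W[box(W,lo,hi)]
        print(nm,len(p), rect(p), p.mean(0).round(4))
    m=(h[...,0]>95)&(h[...,0]<130)&box(W,[.4,-.35,-.1],[.65,-.06,.3])
    # brown flange hue handle
    m=((h[...,0]<14)&(h[...,1]>150)&box(W,[.4,-.35,.1],[.65,-.06,.3])); print("handle col",m.sum(),rect(W[m]) if m.sum()>3 else "",W[m].mean(0))
go(.474,-.216,97.2,.226)
E
```

```text
go_off 0.0188
top
hoodtop 1336 (array([ 476.3, -213.5]), array([ 94.6, 212.4]), 7.6) [ 0.4757 -0.2126  0.0908]
handle 97 (array([ 475.7, -213.8]), array([14.5, 83.2]), 8.5) [ 0.4756 -0.2126  0.1269]
headtops 170 (array([454. ,  87.2]), array([97.4, 50.9]), 88.5) [0.4576 0.0859 0.0717]
railall 1001 (array([479.9, 125. ]), array([251.4, 237.1]), 88.3) [0.4522 0.1278 0.0162]
raildeck 696 (array([479.9, 125. ]), array([251.4, 237.1]), 88.3) [0.4586 0.1261 0.0114]
handle col 36 (array([ 476.9, -210.8]), array([ 8.6, 71.3]), 8.6) [ 0.47667479 -0.21115226  0.12833419]
side
hoodtop 1677 (array([ 474.4, -213.8]), array([ 97.4, 211.4]), 7.4) [ 0.467  -0.2228  0.0907]
handle 169 (array([ 474.2, -214.8]), array([17.1, 82.2]), 8.0) [ 0.4716 -0.2168  0.1252]
headtops 203 (array([452.7,  84.2]), array([102.9,  55.9]), 88.4) [0.4532 0.0791 0.0711]
railall 859 (array([448.6, 121.4]), array([214.4,  91. ]), 89.2) [0.4325 0.1025 0.0199]
raildeck 418 (array([448.6, 121.4]), array([214.4,  91. ]), 89.2) [0.435  0.1002 0.0118]
handle col 1  [ 0.47956299 -0.23840224  0.1269893 ]
t 0.3 pose [0.1725 0.4957 0.2265] yaw 160.82 shift [-5.1870e-01 -5.7310e-01  5.0000e-04  1.1103e+00] q [ 1.09  0.34  1.52 -0.    1.28 -0.15]
```

>>> step_arm:
  plan:
    - [-1,-0.333,-0.198,0,1.1]
    - [-1,-0.333,-0.198,0,1.1]
    - [-1,-0.333,-0.198,0,1.1]
    - [-1,-0.333,-0.198,0,1.1]
    - [-1,-0.333,-0.198,0,1.1]
    - [-1,-0.333,-0.198,0,1.1]
    - [-1,-0.519,-0.571,0,1.1]
    - [-1,-0.519,-0.571,0,1.1]
    - [-1,-0.519,-0.571,0,1.1]
    - [-1,-0.519,-0.571,0,1.1]
    - [-1,-0.519,-0.571,0,1.1]
    - [-1,-0.519,-0.571,0,1.1]
    - [-1,-0.519,-0.571,0,1.1]
    - [-1,-0.519,-0.571,0,1.1]
    - [-1,-0.519,-0.571,0,1.1]
    - [-1,-0.519,-0.571,0,1.1]
    - [-1,-0.519,-0.571,0,1.1]
  grip_force: 40

```text
time: 2.42
tool_pos: [0.4752, -0.2128, 0.227]
tool_rot: [3.141, 0.0, 1.709]
contact_force: [-0.3, -0.2, -0.4]
opening: 0.0917
grip_force: 0.0
```

Run:
```python
from h import *
for n in("side","top"):
    W=cam(n)["W"]; p=W[box(W,[.4,-.38,.085],[.65,-.03,.097])]; print(n,len(p),rect(p))
go(.475,-.214,97.6,.102)
```

```text
side 1695 (array([ 531.4, -183.4]), array([219.7, 257.1]), 7.5)
top 495 (array([ 476.1, -213.2]), array([ 93.4, 213.2]), 7.4)
t 2.5 pose [ 0.4752 -0.2132  0.2269] yaw 97.86 shift [-0.0008 -0.0003  0.1249  0.0046] q [-0.57  0.33  1.54  0.    1.27 -0.71]
```

Hood still in place. Descend, grip, lift slightly.

>>> step_arm:
  plan:
    - [-1,-0.001,0,0.05,0.004]
    - [-1,-0.001,0,0.1,0.004]
    - [-1,-0.001,0,0.115,0.004]
    - [-1,-0.001,0,0.124,0.004]
    - [-1,-0.001,0,0.125,0.004]
    - [-1,-0.001,0,0.125,0.004]
    - [1,-0.001,0,0.125,0.004]
    - [1,-0.001,0,0.125,0.004]
    - [1,-0.001,0,0.125,0.004]
    - [1,-0.001,0,0.125,0.004]
    - [1,-0.001,0,0.125,0.004]
    - [1,-0.001,0,0.125,0.004]
    - [1,-0.001,0,0.125,0.004]
    - [1,-0.001,0,0.115,0.004]
    - [1,-0.001,0,0.105,0.004]
    - [1,-0.001,0,0.095,0.004]
  grip_force: 50

```text
time: 4.53
tool_pos: [0.475, -0.2148, 0.1323]
tool_rot: [-3.141, -0.0, 1.703]
contact_force: [0.4, 0.2, -3.8]
opening: 0.0135
grip_force: 50.0
```

>>> step_arm:
  plan:
    - [1,0,0,-0.05,0]
    - [1,0,0,-0.1,0]
    - [1,0.03,0.002,-0.12,0]
    - [1,0.075,0.004,-0.12,0]
    - [1,0.12,0.007,-0.12,0]
    - [1,0.165,0.009,-0.12,0]
    - [1,0.21,0.012,-0.12,0]
    - [1,0.255,0.015,-0.12,0]
    - [1,0.3,0.017,-0.12,0]
    - [1,0.345,0.02,-0.12,0]
    - [1,0.39,0.022,-0.12,0]
    - [1,0.435,0.025,-0.12,0]
    - [1,0.48,0.028,-0.12,0]
    - [1,0.525,0.03,-0.12,0]
    - [1,0.565,0.032,-0.12,0]
    - [1,0.585,0.033,-0.12,0]
    - [1,0.596,0.034,-0.12,0]
    - [1,0.596,0.034,-0.1,0]
    - [1,0.596,0.034,-0.06,0]
    - [1,0.596,0.034,-0.06,0]

```text
time: 7.02
tool_pos: [0.4291, 0.3782, 0.1891]
tool_rot: [-3.135, 0.004, 1.702]
contact_force: [-0.0, -0.0, -3.7]
opening: 0.0135
grip_force: 50.0
```

Run:
```python
from h import *
c=cam("top");W=c["W"]
cv2.imwrite("pics/top2.png",cv2.resize(c["img"][150:270,180:460,::-1],None,fx=2.8,fy=2.8,interpolation=cv2.INTER_CUBIC))
s=cam("side");cv2.imwrite("pics/side2.png",s["img"][100:360,140:520,::-1])
for n,W in(("top",c["W"]),("side",s["W"])):
    for z0 in(.005,.022):
        p=W[box(W,[.38,-.36,z0-.003],[.6,-.07,z0+.003])]; print(n,z0,len(p),rect(p) if len(p)>3 else "")
go(.43,.38,97.6,.097)
```

```text
top 0.005 1249 (array([ 489.9, -215.2]), array([219.7, 289.4]), 0.0)
top 0.022 315 (array([ 515.3, -207.5]), array([157.9, 195.3]), 8.2)
side 0.005 1052 (array([ 490.6, -214.4]), array([217.9, 287.7]), 0.3)
side 0.022 681 (array([ 473.1, -214. ]), array([ 83.4, 195.7]), 8.4)
t 7.1 pose [0.4311 0.38   0.1928] yaw 97.51 shift [ 0.0002 -0.0011  0.0958 -0.0015] q [ 0.59  0.46  1.44 -0.    1.24  0.46]
```

View pics/top2.png

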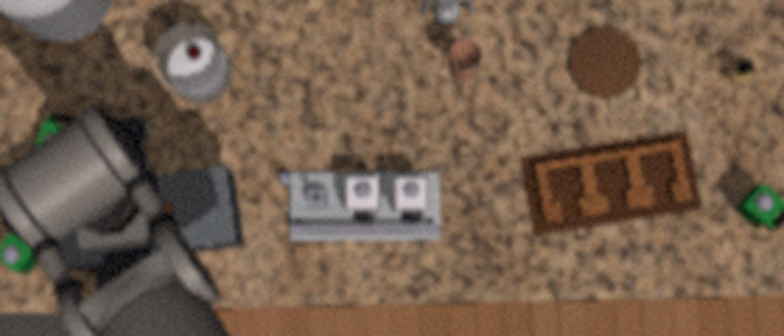

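The open tray is at (610,185) in the crop, notches facing the robot. Set the hood down.

>>> step_arm:
  plan:
    - [1,0,0,0.03,0]
    - [1,0,0,0.06,0]
    - [1,0,0,0.08,0]
    - [1,0,0,0.09,0]
    - [1,0,0,0.094,0]
    - [1,0,0,0.096,0]
    - [1,0,0,0.096,0]

```text
time: 8.0
tool_pos: [0.4319, 0.381, 0.1082]
tool_rot: [3.133, -0.004, 1.703]
contact_force: [-22.2, -17.3, 66.0]
opening: 0.0131
grip_force: 50.0
```

>>> step_arm:
  plan:
    - [1,0,0,-0.008,0]
    - [1,0,0,-0.012,0]
    - [1,0,0,-0.012,0]

```text
time: 8.38
tool_pos: [0.431, 0.3806, 0.1083]
tool_rot: [3.141, -0.001, 1.703]
contact_force: [-1.0, -1.5, 9.0]
opening: 0.0133
grip_force: 50.0
```

Run:
```python
from h import *
s=cam("side");cv2.imwrite("pics/side3.png",cv2.resize(s["img"][100:300,120:360,::-1],None,fx=3,fy=3))
c=cam("top")
for n,W in(("top",c["W"]),("side",s["W"])):
    p=W[box(W,[.33,.22,.06],[.58,.5,.13])]; z=p[:,2]; print(n,np.histogram(z,14,(.06,.13)))
    p=p[(z>.075)&(z<.115)]; A=np.c_[p[:,:2],np.ones(len(p))]; print(rect(p),np.linalg.lstsq(A,p[:,2],rcond=None)[0])
print(observe()["contact_force"]);go(.43,.38,97.6,.097)
```

```text
top (array([  8,  10,   7,  43, 262, 261,  57,   2,   0,   0,   1,   1,   6,
         0]), array([0.06 , 0.065, 0.07 , 0.075, 0.08 , 0.085, 0.09 , 0.095, 0.1  ,
       0.105, 0.11 , 0.115, 0.12 , 0.125, 0.13 ]))
(array([432.8, 377.9]), array([ 93.7, 206.6]), 7.4) [0.00331258 0.00302934 0.08285562]
side (array([ 76,  75,  73,  75, 261, 492,  10,   6,   6,   4,  13,  22,  41,
        14]), array([0.06 , 0.065, 0.07 , 0.075, 0.08 , 0.085, 0.09 , 0.095, 0.1  ,
       0.105, 0.11 , 0.115, 0.12 , 0.125, 0.13 ]))
(array([427.9, 379.6]), array([ 96.8, 216.5]), 8.4) [0.03503825 0.01438277 0.06561051]
[-1.22774982 -1.06969126  6.8109697 ]
t 8.5 pose [0.431  0.3806 0.1084] yaw 97.56 shift [-0.0005 -0.0011  0.0114 -0.0007] q [ 0.59  0.55  1.54 -0.    1.05  0.46]
```

View pics/side3.png

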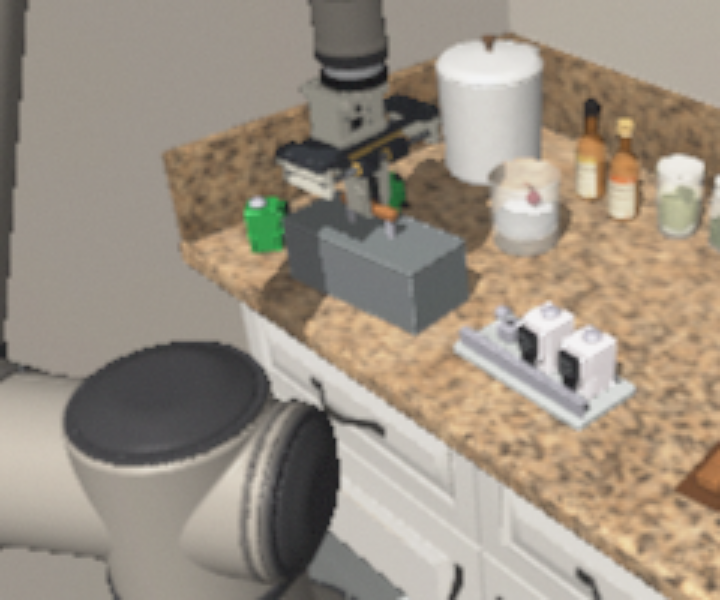

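The hood stands level on the worktop; the bar had slipped a centimetre in the grip. Release and rise.

>>> step_arm:
  plan:
    - [0.2,0,0,0,0]
    - [-1,0,0,0,0]
    - [-1,0,0,0,0]
    - [-1,0,0,0,0]
    - [-1,0,0,-0.04,0]
    - [-1,0,0,-0.08,0]
    - [-1,0,0,-0.1,0]
    - [-1,0,0,-0.1,0]

```text
time: 9.48
tool_pos: [0.4311, 0.3808, 0.2092]
tool_rot: [3.138, -0.002, 1.703]
contact_force: [0.4, 0.7, -0.5]
opening: 0.089
grip_force: 0.0
```

Run:
```python
from h import *
s=cam("side");c=cam("top")
for n,q in(("top",c),("side",s)):
    W=q["W"]; hs=q["hsv"]
    p=W[box(W,[.33,.22,.08],[.58,.5,.092])]; print(n,"hood",rect(p))
    p=W[box(W,[.39,-.36,.018],[.56,-.09,.026])]; print(" plinth",len(p),rect(p))
    p=W[box(W,[.39,-.36,.0025],[.56,-.08,.0075])&(hs[...,1]>120)&(hs[...,2]<130)]; print(" flange",len(p),rect(p))
    p=W[box(W,[.39,-.005,.009],[.51,.24,.015])]; print(" deck",len(p),rect(p))
    p=W[box(W,[.39,-.005,.028],[.51,.24,.034])]; print(" bar+plugs",len(p),rect(p))
    p=W[box(W,[.38,-.005,.028],[.43,.24,.034])]; print(" bar",len(p),rect(p))
    m=box(W,[.38,.02,.069],[.52,.25,.076])&(hs[...,2]>0)
    for y0,y1 in((.02,.085),(.085,.16)):
        p=W[m&(W[...,1]>y0)&(W[...,1]<y1)]; print(" head",len(p),rect(p),p.mean(0).round(4))
```

```text
top hood (array([433.1, 380.4]), array([ 93.7, 211.2]), 6.8)
 plinth 392 (array([ 475.6, -213.1]), array([ 78.2, 196.5]), 8.0)
 flange 428 (array([ 476.8, -214.9]), array([104.6, 224.2]), 7.6)
 deck 436 (array([450.8, 120.8]), array([116.1, 223.8]), 1.8)
 bar+plugs 103 (array([445.8, 117.6]), array([187.2,  59.2]), 89.9)
 bar 78 (array([422.9, 117.6]), array([187.2,  13.2]), 89.9)
 head 71 (array([453.1,  56.4]), array([36., 51.]), 88.6) [0.4576 0.0564 0.072 ]
 head 80 (array([454.6, 117.5]), array([36.1, 50.9]), 89.0) [0.4572 0.116  0.0721]
side hood (array([429.7, 379.3]), array([ 97.7, 215. ]), 7.6)
 plinth 735 (array([ 473.6, -213.5]), array([ 83.1, 196.8]), 7.0)
 flange 582 (array([ 472.8, -213.1]), array([107. , 223.5]), 7.7)
 deck 335 (array([449.4, 122.3]), array([217.5,  92.5]), 89.6)
 bar+plugs 199 (array([442.9, 116.7]), array([ 65.8, 190.9]), 1.9)
 bar 147 (array([420.4, 115.8]), array([191.1,  16.8]), 89.8)
 head 86 (array([452.5,  54.4]), array([40.2, 52.1]), 85.1) [0.4547 0.0517 0.072 ]
 head 81 (array([458. , 116.2]), array([41.4, 44.4]), 88.5) [0.4566 0.1128 0.072 ]
```

Run:
```python
from h import *
go(.455,.056,89.2,.14)
```

```text
t 9.6 pose [0.4301 0.3801 0.2068] yaw 97.56 shift [-0.3245 -0.0179  0.0668  0.146 ] q [0.59 0.45 1.42 0.   1.28 0.46]
```

>>> step_arm:
  plan:
    - [-1,-0.325,-0.018,0,0.146]
    - [-1,-0.325,-0.018,0,0.146]
    - [-1,-0.325,-0.018,0,0.146]
    - [-1,-0.325,-0.018,0,0.146]
    - [-1,-0.325,-0.018,0,0.146]
    - [-1,-0.325,-0.018,0,0.146]
    - [-1,-0.325,-0.018,0.06,0.146]
    - [-1,-0.325,-0.018,0.067,0.146]
    - [-1,-0.325,-0.018,0.067,0.146]

```text
time: 10.7
tool_pos: [0.4553, 0.0565, 0.1408]
tool_rot: [-3.14, -0.0, 1.558]
contact_force: [-0.5, 0.1, 0.6]
opening: 0.0911
grip_force: 0.0
```

Run:
```python
from h import *
go(.455,.056,89.2,.040)
s=cam("side");cv2.imwrite("pics/side4.png",cv2.resize(s["img"][120:260,220:400,::-1],None,fx=4,fy=4))
```

```text
t 10.7 pose [0.4553 0.0565 0.1408] yaw 89.26 shift [-0.0006 -0.0003  0.1008  0.001 ] q [-0.04  0.32  1.82  0.    1.   -0.03]
```

View pics/side4.png

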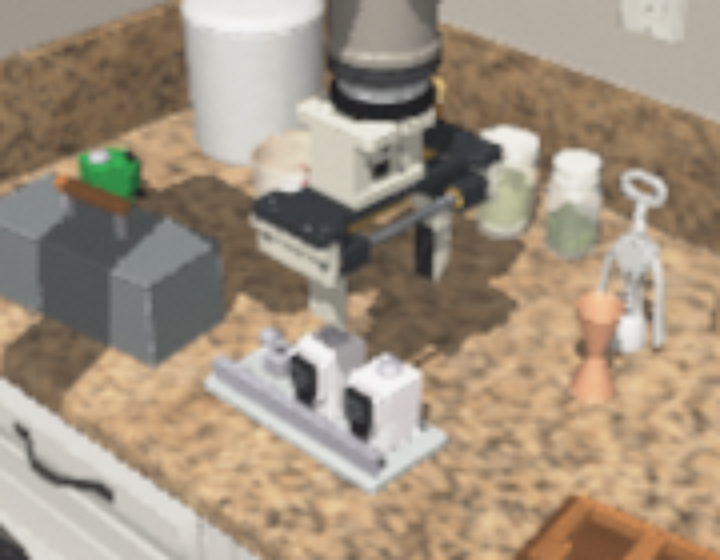

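The open gripper hangs above head 3 (380,390), fingers in front and behind. Descend and press the button.

>>> step_arm:
  plan:
    - [-1,0,0,0.05,0]
    - [-1,0,0,0.085,0]
    - [-1,0,0,0.1,0]
    - [-1,0,0,0.101,0]
    - [-1,0,0,0.101,0]
    - [1,0,0,0.101,0]
    - [1,0,0,0.101,0]
    - [1,0,0,0.101,0]
    - [1,0,0,0.101,0]
    - [1,0,0,0.101,0]
    - [1,0,0,0.101,0]
    - [1,0,0,0.101,0]
  grip_force: 25

```text
time: 12.25
tool_pos: [0.4558, 0.0558, 0.04]
tool_rot: [3.141, -0.0, 1.557]
contact_force: [-0.8, -0.1, 5.0]
opening: 0.0463
grip_force: 25.0
```

>>> step_arm:
  plan:
    - [1,0,0,-0.004,0]
    - [1,0,0,-0.01,0]
    - [1,0,0,-0.016,0]
    - [1,0,0,-0.022,0]
    - [1,0,0,-0.03,0]
    - [1,0,0,-0.04,0]
    - [1,0,0,-0.055,0]
    - [1,0,0,-0.055,0]

```text
time: 13.25
tool_pos: [0.4562, 0.0558, 0.0959]
tool_rot: [3.139, 0.0, 1.557]
contact_force: [-0.0, 0.8, -1.5]
opening: 0.0461
grip_force: 25.0
```

Run:
```python
from h import *
# head held: TCP = pocket centre - 3.5 mm along head x
t=np.radians(7.6); X=np.array([np.cos(t),np.sin(t)]);Y=np.array([-X[1],X[0]])
for k in(1,0,-1): print("pocket",2-k,(np.array([475,-213.7])+8*X+k*62*Y).round(1))
p=np.array([.475,-.2137])+.0045*X-.062*Y
go(p[0],p[1],97.6,.10)
s=cam("side");cv2.imwrite("pics/side5.png",cv2.resize(s["img"][160:260,250:400,::-1],None,fx=4,fy=4))
```

```text
pocket 1 [ 474.7 -151.2]
pocket 2 [ 482.9 -212.6]
pocket 3 [ 491.1 -274.1]
t 13.2 pose [0.4562 0.0558 0.0959] yaw 89.20 shift [-0.3299  0.036  -0.0041 -0.1466] q [-0.05  0.38  1.88  0.    0.88 -0.03]
```

View pics/side5.png

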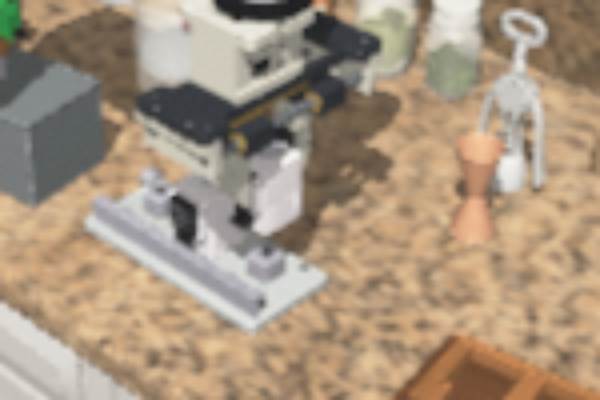

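Head 3 hangs freely above its plug at (275,185), button pressed. Carry it over pocket 3.

>>> step_arm:
  plan:
    - [1,-0.04,0.004,-0.01,-0.146]
    - [1,-0.09,0.01,-0.01,-0.146]
    - [1,-0.14,0.015,-0.01,-0.146]
    - [1,-0.19,0.021,-0.01,-0.146]
    - [1,-0.24,0.026,-0.01,-0.146]
    - [1,-0.29,0.032,-0.01,-0.146]
    - [1,-0.32,0.035,-0.01,-0.146]
    - [1,-0.33,0.036,-0.005,-0.146]
    - [1,-0.33,0.036,0.02,-0.146]
    - [1,-0.33,0.036,0.03,-0.146]
    - [1,-0.33,0.036,0.03,-0.146]

```text
time: 14.68
tool_pos: [0.4863, -0.2734, 0.0638]
tool_rot: [-3.14, -0.002, 1.704]
contact_force: [-0.5, -0.0, -1.7]
opening: 0.0459
grip_force: 25.0
```

Run:
```python
from h import *
t=np.radians(7.6); X=np.array([np.cos(t),np.sin(t)]);Y=np.array([-X[1],X[0]])
p=np.array([.475,-.2137])+.0048*X-.062*Y
go(p[0],p[1],97.6,.037)
s=cam("side");cv2.imwrite("pics/side6.png",cv2.resize(s["img"][200:310,320:460,::-1],None,fx=5,fy=5,interpolation=cv2.INTER_CUBIC))
W=s["W"]; q=W[box(W,[.42,-.34,.026],[.56,-.2,.085])&(s["hsv"][...,1]<60)&(s["hsv"][...,2]>150)]; print(len(q),q.min(0),q.max(0))
```

```text
t 14.7 pose [ 0.4863 -0.2734  0.0638] yaw 97.61 shift [-0.0013  0.0015  0.0268  0.0002] q [-0.65  0.58  1.63  0.    0.93 -0.78]
90 [ 0.44554492 -0.29588041  0.03724471] [ 0.51096942 -0.25718083  0.08481407]
```

View pics/side6.png

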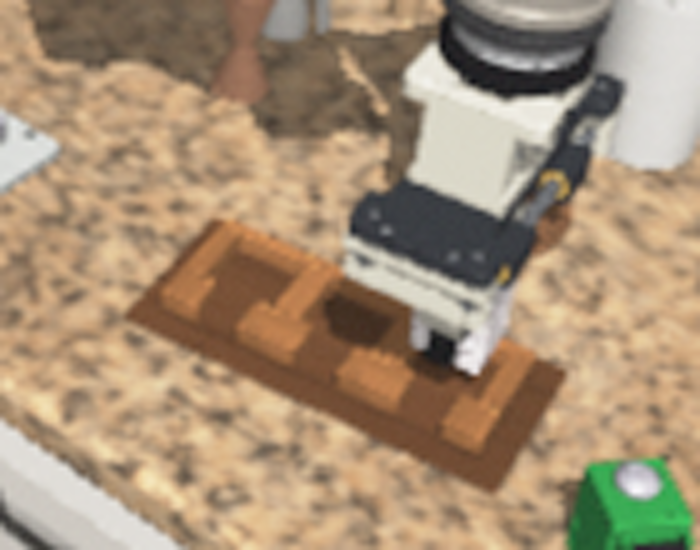

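Head hangs over pocket 3, aligned with the notch. Lower.

>>> step_arm:
  plan:
    - [1,-0.001,0.001,0.006,0]
    - [1,-0.001,0.001,0.012,0]
    - [1,-0.001,0.001,0.018,0]
    - [1,-0.001,0.001,0.023,0]
    - [1,-0.001,0.001,0.026,0]
    - [1,-0.001,0.001,0.026,0]

```text
time: 15.48
tool_pos: [0.4877, -0.2754, 0.0384]
tool_rot: [-3.141, -0.0, 1.703]
contact_force: [0.4, 0.7, -1.7]
opening: 0.046
grip_force: 25.0
```

>>> step_arm:
  plan:
    - [1,0,0,0.0015,0]
    - [1,0,0,0.002,0]
    - [1,0,0,0.002,0]
    - [-1,0,0,0.001,0]
    - [-1,0,0,0.001,0]
    - [-1,0,0,0.001,0]
    - [-1,0,0,0.001,0]
    - [-1,0,0,-0.03,0]
    - [-1,0,0,-0.07,0]
    - [-1,0,0,-0.1,0]
    - [-1,0,0,-0.1,0]

```text
time: 16.85
tool_pos: [0.4891, -0.2764, 0.1412]
tool_rot: [3.138, 0.004, 1.703]
contact_force: [0.0, -0.5, -1.2]
opening: 0.0918
grip_force: 0.0
```

Run:
```python
from h import *
s=cam("side");c=cam("top")
for q in(s,c):
    W=q["W"]
    p=W[box(W,[.42,-.34,.05],[.56,-.2,.09])]; print("head3",len(p),rect(p),np.percentile(p[:,2],[5,50,95,100]).round(4))
    p=W[box(W,[.33,.22,.08],[.58,.5,.092])]; print("hood",len(p),rect(p))
    p=W[box(W,[.38,.085,.069],[.52,.16,.076])]; print("head2",len(p),rect(p),p.mean(0))
go(.455,.1172,89.2,.135)
```

```text
head3 284 (array([ 484.3, -276.6]), array([56.1, 39.8]), 8.1) [0.0527 0.0673 0.0755 0.0778]
hood 644 (array([394.9, 347.4]), array([ 97.9, 184.7]), 10.1)
head2 81 (array([453.1, 117.3]), array([41.3, 53.3]), 84.4) [0.45698543 0.11312423 0.07182523]
head3 4 (array([ 505.7, -271.1]), array([36.2,  6.3]), 81.5) [0.061  0.0647 0.0684 0.0689]
hood 1319 (array([395.9, 364.7]), array([ 94. , 212.5]), 9.0)
head2 60 (array([454.7, 117.4]), array([36. , 50.4]), 89.2) [0.4595816  0.11659699 0.07262731]
t 16.9 pose [ 0.4876 -0.2753  0.1383] yaw 97.57 shift [0.3934 0.0193 0.0033 0.146 ] q [-0.65  0.49  1.55  0.    1.1  -0.78]
```

Head 3 is seated (top at 0.069, spout 0.077), and the hood has been knocked to (0.396, 0.365); remember that. Go for head 2.

>>> step_arm:
  plan:
    - [-1,0.06,0.003,0,0.146]
    - [-1,0.394,0.019,0,0.146]
    - [-1,0.394,0.019,0,0.146]
    - [-1,0.394,0.019,0,0.146]
    - [-1,0.394,0.019,0,0.146]
    - [-1,0.394,0.019,0,0.146]
    - [-1,0.394,0.019,0,0.146]
    - [-1,0.394,0.019,0,0.146]
    - [-1,0.394,0.019,0.003,0.146]
    - [-1,0.394,0.019,0.003,0.146]

```text
time: 18.2
tool_pos: [0.4547, 0.1165, 0.1351]
tool_rot: [-3.14, 0.0, 1.555]
contact_force: [0.0, -0.2, 0.5]
opening: 0.0921
grip_force: 0.0
```

Run:
```python
from h import *
go(.4555,.1172,89.2,.040)
c=cam("top");W=c["W"];p=W[box(W,[.33,.22,.08],[.58,.5,.092])]; print("hood",len(p),rect(p))
for u in(200,240): print([ (v,ray(c,u,v,0)[:2].round(3)) for v in (250,256,260)], c["range_z"][245:270:3,u].round(2))
```

```text
t 18.2 pose [0.4547 0.1165 0.1351] yaw 89.10 shift [ 0.0007  0.0008  0.0951 -0.0017] q [ 0.09  0.34  1.8  -0.    0.99  0.1 ]
hood 1320 (array([395.7, 364.2]), array([ 94.4, 212.2]), 9.0)
[(250, array([0.364, 0.527])), (256, array([0.341, 0.527])), (260, array([0.327, 0.527]))] [1.67 1.67 1.67 1.67 1.67 1.67 2.14 2.15 2.15]
[(250, array([0.36 , 0.378])), (256, array([0.338, 0.378])), (260, array([0.323, 0.378]))] [1.59 1.59 1.59 1.66 1.66 1.66 2.57 2.55 2.56]
```

>>> step_arm:
  plan:
    - [-1,0.001,0.001,0.05,0]
    - [-1,0.001,0.001,0.08,0]
    - [-1,0.001,0.001,0.094,0]
    - [-1,0.001,0.001,0.095,0]
    - [-1,0.001,0.001,0.095,0]
    - [1,0.001,0.001,0.095,0]
    - [1,0.001,0.001,0.095,0]
    - [1,0.001,0.001,0.095,0]
    - [1,0.001,0.001,0.095,0]
    - [1,0.001,0.001,0.095,0]
    - [1,0.001,0.001,0.095,0]
    - [1,0.001,0.001,0.095,0]
  grip_force: 25

```text
time: 19.75
tool_pos: [0.4564, 0.1186, 0.0411]
tool_rot: [3.14, -0.0, 1.557]
contact_force: [0.6, -0.3, 5.3]
opening: 0.0465
grip_force: 25.0
```

>>> step_arm:
  plan:
    - [1,0,0,-0.004,0]
    - [1,0,0,-0.01,0]
    - [1,0,0,-0.016,0]
    - [1,0,0,-0.022,0]
    - [1,0,0,-0.03,0]
    - [1,0,0,-0.04,0]
    - [1,0,0,-0.065,0]
    - [1,0,0,-0.065,0]

```text
time: 20.75
tool_pos: [0.457, 0.1187, 0.1074]
tool_rot: [3.138, -0.0, 1.557]
contact_force: [0.3, 0.1, -1.0]
opening: 0.0461
grip_force: 25.0
```

Run:
```python
from h import *
t=np.radians(7.6); X=np.array([np.cos(t),np.sin(t)])
p=np.array([.475,-.2137])+.0048*X
go(p[0],p[1],97.6,.065)
W=cam("side")["W"]; print(box(W,[.44,.09,.034],[.48,.14,.06]).sum(), box(W,[.44,.09,.085],[.48,.14,.13]).sum())
```

```text
t 20.8 pose [0.457  0.1187 0.1074] yaw 89.20 shift [-0.3314  0.0273  0.0424 -0.1466] q [0.09 0.39 1.83 0.   0.92 0.11]
0 109
```

Head 2 came off cleanly; carry to pocket 2.

>>> step_arm:
  plan:
    - [1,-0.04,0.003,0,-0.146]
    - [1,-0.09,0.007,0,-0.146]
    - [1,-0.14,0.012,0,-0.146]
    - [1,-0.19,0.016,0,-0.146]
    - [1,-0.24,0.02,0,-0.146]
    - [1,-0.29,0.024,0,-0.146]
    - [1,-0.32,0.026,0,-0.146]
    - [1,-0.331,0.027,0.01,-0.146]
    - [1,-0.331,0.027,0.03,-0.146]
    - [1,-0.331,0.027,0.042,-0.146]
    - [1,-0.331,0.027,0.042,-0.146]
    - [1,-0.331,0.027,0.042,-0.146]

```text
time: 22.3
tool_pos: [0.4786, -0.2124, 0.064]
tool_rot: [3.141, 0.0, 1.704]
contact_force: [0.9, -0.5, -1.1]
opening: 0.0458
grip_force: 25.0
```

Run:
```python
from h import *
t=np.radians(7.6); X=np.array([np.cos(t),np.sin(t)])
p=np.array([.475,-.2137])+.0048*X
go(p[0],p[1],97.6,.037)
s=cam("side");cv2.imwrite("pics/side7.png",cv2.resize(s["img"][200:310,320:460,::-1],None,fx=5,fy=5,interpolation=cv2.INTER_CUBIC))
```

```text
t 22.3 pose [ 0.4786 -0.2124  0.064 ] yaw 97.61 shift [-0.0008  0.0011  0.027   0.0001] q [-0.56  0.53  1.73  0.    0.88 -0.7 ]
```

View pics/side7.png

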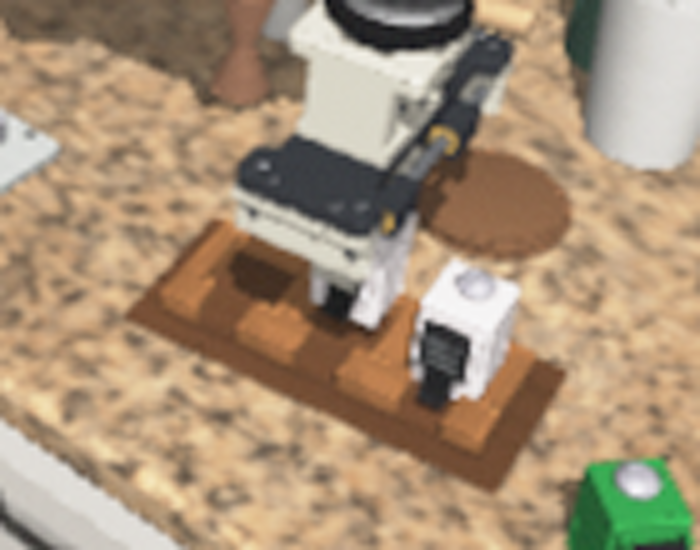

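Head 3 sits in its pocket with the tooth in the notch (465,330); head 2 is over pocket 2. Lower and release.

>>> step_arm:
  plan:
    - [1,-0.001,0.001,0.006,0]
    - [1,-0.001,0.001,0.012,0]
    - [1,-0.001,0.001,0.018,0]
    - [1,-0.001,0.001,0.023,0]
    - [1,-0.001,0.001,0.027,0]
    - [1,-0.001,0.001,0.028,0]
    - [1,-0.001,0.001,0.028,0]
    - [1,-0.001,0.001,0.028,0]

```text
time: 23.35
tool_pos: [0.4794, -0.2136, 0.0378]
tool_rot: [3.141, 0.001, 1.703]
contact_force: [-5.4, 3.8, 20.3]
opening: 0.0465
grip_force: 25.0
```

>>> step_arm:
  plan:
    - [1,0,0,-0.001,0]
    - [-1,0,0,-0.001,0]
    - [-1,0,0,-0.001,0]
    - [-1,0,0,-0.001,0]
    - [-1,0,0,-0.001,0]
    - [-1,0,0,-0.03,0]
    - [-1,0,0,-0.07,0]
    - [-1,0,0,-0.11,0]
    - [-1,0,0,-0.13,0]

```text
time: 24.48
tool_pos: [0.4802, -0.2141, 0.1679]
tool_rot: [3.139, 0.002, 1.703]
contact_force: [1.1, -0.1, 0.5]
opening: 0.0917
grip_force: 0.0
```

Run:
```python
from h import *
s=cam("side");c=cam("top")
for q in(s,c):
    W=q["W"]
    for a,b in((-.33,-.243),(-.243,-.17)):
        p=W[box(W,[.42,a,.05],[.56,b,.09])]; print("head",len(p),rect(p) if len(p)>3 else "",np.percentile(p[:,2],[50,75,100]).round(4))
    p=W[box(W,[.33,.2,.083],[.58,.5,.092])]; print("hood",len(p),rect(p))
    p=W[box(W,[.33,.2,.11],[.58,.5,.13])]; print("handle",len(p),rect(p))
go(.3957,.3645,99,.22)
```

```text
head 287 (array([ 484.7, -277.1]), array([56. , 40.1]), 8.3) [0.0668 0.0694 0.0786]
head 269 (array([ 476.1, -215.7]), array([55. , 40.1]), 6.9) [0.0667 0.0693 0.0781]
hood 729 (array([392.1, 362.3]), array([ 98.5, 213.3]), 10.1)
handle 95 (array([391.7, 362.4]), array([15.7, 85.4]), 7.8)Traceback (most recent call last):
  File "<stdin>", line 6, in <module>
    return _quantile_unchecked(
        a, q, axis, out, overwrite_input, method, keepdims, weights)
    return _ureduce(a,
                    func=_quantile_ureduce_func,
    ...<5 lines>...
                    overwrite_input=overwrite_input,
                    method=method)
    r = func(a, **kwargs)
    result = _quantile(arr,
                       quantiles=q,
    ...<2 lines>...
                       out=out,
                       weights=wgt)
    slices_having_nans = np.isnan(arr[-1, ...])
                                  ~~~^^^^^^^^^
IndexError: index -1 is out of bounds for axis 0 with size 0
```

Both heads seated. Fetch the hood at (0.394, 0.3635), yaw 9°.

>>> step_arm:
  plan:
    - [-1,0,0,-0.04,0]
    - [-1,0.584,-0.009,-0.05,-0.025]
    - [-1,0.584,-0.009,-0.05,-0.025]
    - [-1,0.584,-0.009,-0.05,-0.025]
    - [-1,0.584,-0.009,-0.05,-0.025]
    - [-1,0.584,-0.009,-0.05,-0.025]
    - [-1,0.584,-0.009,-0.05,-0.025]
    - [-1,0.584,-0.009,-0.05,-0.025]
    - [-1,0.584,-0.009,-0.05,-0.025]
    - [-1,0.584,-0.009,-0.05,-0.025]
    - [-1,0.584,-0.009,-0.05,-0.025]
    - [-1,0.584,-0.009,-0.05,-0.025]
    - [-1,0.584,-0.009,-0.05,-0.025]
    - [-1,0.584,-0.009,-0.05,-0.025]

```text
time: 26.32
tool_pos: [0.3941, 0.3626, 0.2157]
tool_rot: [-3.141, 0.0, 1.726]
contact_force: [0.1, -0.1, -0.1]
opening: 0.0922
grip_force: 0.0
```

Run:
```python
from h import *
s=cam("side")
W=s["W"]
p=W[box(W,[.33,.2,.083],[.58,.5,.092])]; print("hood",len(p),rect(p))
p=W[box(W,[.33,.2,.11],[.58,.5,.13])]; print("handle",len(p),rect(p))
go(.394,.3635,99,.098)
```

```text
hood 755 (array([390.5, 362.7]), array([ 96.8, 213.7]), 9.4)
handle 97 (array([391.8, 361.5]), array([14. , 80.4]), 9.2)
t 26.4 pose [0.3941 0.3628 0.2158] yaw 98.88 shift [ 0.0007  0.      0.1178 -0.0021] q [ 0.6   0.37  1.51 -0.    1.26  0.45]
```

>>> step_arm:
  plan:
    - [-1,0.001,0,0.05,0]
    - [-1,0.001,0,0.1,0]
    - [-1,0.001,0,0.115,0]
    - [-1,0.001,0,0.118,0]
    - [-1,0.001,0,0.118,0]
    - [1,0.001,0,0.118,0]
    - [1,0.001,0,0.118,0]
    - [1,0.001,0,0.118,0]
    - [1,0.001,0,0.118,0]
    - [1,0.001,0,0.118,0]
    - [1,0.001,0,0.118,0]
    - [1,0.001,0,0.118,0]
    - [1,0.001,0,0.108,0]
    - [1,0.001,0,0.088,0]
    - [1,0.001,0,0.038,0]
    - [1,0.001,0,-0.012,0]
    - [1,0.001,0,-0.022,0]
    - [1,0.001,0,-0.022,0]
  grip_force: 60

```text
time: 28.62
tool_pos: [0.393, 0.3648, 0.2371]
tool_rot: [-3.141, 0.0, 1.728]
contact_force: [-0.2, -0.1, -5.3]
opening: 0.0135
grip_force: 60.0
```

Run:
```python
from h import *
go(.475,-.2137,97.6,.235)
for n in("side","top"):
    W=cam(n)["W"]; s=observe()
    p=W[box(W,[.3,.2,.19],[.5,.5,.26])]; z=p[:,2]; h,e=np.histogram(z,35,(.19,.26)); m=e[h.argmax()]+.001
    q=p[abs(z-m)<.006]; print(n,m,rect(q), "plane",np.linalg.lstsq(np.c_[q[:,:2],np.ones(len(q))],q[:,2],rcond=None)[0].round(3))
print(s["tool_pos"])
```

```text
t 28.6 pose [0.393  0.3648 0.2371] yaw 99.00 shift [-0.5842 -0.0095  0.0021  0.0244] q [0.61 0.36 1.48 0.   1.31 0.45]
side 0.211 (array([391.3, 363.1]), array([ 97.5, 216.7]), 10.1) plane [0.023 0.008 0.2  ]
top 0.20900000000000002 (array([394.6, 363.6]), array([ 94.3, 211.1]), 9.0) plane [0.007 0.001 0.207]
[0.39244521 0.36434043 0.23547996]
```

Run:
```python
from h import *
for k in range(6):
    W=cam("top")["W"]; s=observe()
    p=W[box(W,[.3,.2,.19],[.5,.5,.222])]; p=p[abs(p[:,2]-np.median(p[:,2]))<.006]
    h=W[box(W,[.3,.2,.228],[.5,.5,.26])]
    print(s["time"],p[:,2].mean().round(4),s["tool_pos"][2].round(4),len(h),np.median(h[:,2]).round(4))
```

```text
28.775 0.2098 0.2354 16 0.245
28.825 0.2096 0.2356 16 0.246
28.875 0.2099 0.2359 18 0.2442
28.925 0.21 0.2363 17 0.2468
28.975 0.2105 0.2366 16 0.2463
29.025 0.2109 0.2369 18 0.246
```

The bar slipped about 14 mm in the pads during the lift. Set it down, regrip deeper, lift gently.

>>> step_arm:
  plan:
    - [1,0,0,0.04,0]
    - [1,0,0,0.08,0]
    - [1,0,0,0.105,0]
    - [1,0,0,0.118,0]
    - [1,0,0,0.123,0]
    - [1,0,0,0.124,0]
    - [0,0,0,0.124,0]
    - [-1,0,0,0.124,0]
    - [-1,0,0,0.124,0]
    - [-1,0,0,0.135,0]
    - [-1,0,0,0.145,0]
    - [-1,0,0,0.145,0]
    - [1,0,0,0.145,0]
    - [1,0,0,0.145,0]
    - [1,0,0,0.145,0]
    - [1,0,0,0.145,0]
    - [1,0,0,0.145,0]
    - [1,0,0,0.145,0]
    - [1,0,0,0.145,0]
    - [1,0,0,0.145,0]
  grip_force: 60

```text
time: 31.52
tool_pos: [0.3937, 0.3651, 0.0928]
tool_rot: [3.141, -0.0, 1.728]
contact_force: [0.8, 0.4, -0.6]
opening: 0.0135
grip_force: 60.0
```

```bash
cat >> h.py <<'E'
def hood(lo,hi,zr):
    for n in("top","side"):
        W=cam(n)["W"]; s=observe(); p=W[box(W,lo+[zr[0]],hi+[zr[1]])]; m=np.median(p[:,2]); p=p[abs(p[:,2]-m)<.005]
        print(n,"top z",p[:,2].mean().round(4),"tcp",s["tool_pos"].round(4),rect(p),s["contact_force"].round(1))
E
python3 -c "
from h import *
hood([.3,.2],[.5,.5],[.08,.1])"
```

```text
top top z 0.0857 tcp [0.3936 0.3651 0.0928] (array([396. , 358.9]), array([ 93.3, 199.8]), 9.4) [ 1.9  0.8 -0.9]
side top z 0.0857 tcp [0.3936 0.3651 0.0928] (array([391.4, 364.2]), array([ 98. , 215.8]), 9.4) [ 1.2  0.9 -0.9]
```

>>> step_arm:
  plan:
    - [1,0,0,-0.003,0]
    - [1,0,0,-0.007,0]
    - [1,0,0,-0.012,0]
    - [1,0,0,-0.02,0]
    - [1,0,0,-0.03,0]
    - [1,0,0,-0.04,0]
    - [1,0,0,-0.04,0]

```text
time: 32.5
tool_pos: [0.394, 0.3655, 0.1339]
tool_rot: [3.139, -0.001, 1.728]
contact_force: [0.2, -0.6, -4.9]
opening: 0.0131
grip_force: 60.0
```

```bash
python3 -c "
from h import *
hood([.3,.2],[.5,.5],[.11,.14])
go(.475,-.2137,97.6,.2)"
```

```text
top top z 0.1267 tcp [0.3936 0.3652 0.1332] (array([396.8, 359.6]), array([ 94.4, 200.4]), 9.0) [ 0.3  0.4 -3.7]
side top z 0.1262 tcp [0.3934 0.365  0.1328] (array([392.1, 363.2]), array([ 96. , 214.5]), 9.3) [-0.5  0.  -4.5]
t 32.6 pose [0.3934 0.365  0.1328] yaw 99.00 shift [-0.5843 -0.0098 -0.0672  0.0244] q [0.61 0.46 1.63 0.   1.06 0.45]
```

>>> step_arm:
  plan:
    - [1,0,0,-0.03,0]
    - [1,0,0,-0.06,0]
    - [1,-0.02,0,-0.08,0]
    - [1,-0.06,-0.001,-0.08,0.005]
    - [1,-0.1,-0.002,-0.08,0.01]
    - [1,-0.145,-0.003,-0.08,0.015]
    - [1,-0.19,-0.003,-0.08,0.02]
    - [1,-0.235,-0.004,-0.08,0.024]
    - [1,-0.28,-0.005,-0.08,0.024]
    - [1,-0.325,-0.006,-0.08,0.024]
    - [1,-0.37,-0.006,-0.08,0.024]
    - [1,-0.415,-0.007,-0.08,0.024]
    - [1,-0.46,-0.008,-0.08,0.024]
    - [1,-0.505,-0.009,-0.08,0.024]
    - [1,-0.545,-0.009,-0.08,0.024]
    - [1,-0.57,-0.01,-0.08,0.024]
    - [1,-0.583,-0.01,-0.08,0.024]
    - [1,-0.583,-0.01,-0.08,0.024]
    - [1,-0.583,-0.01,-0.08,0.024]

```text
time: 34.98
tool_pos: [0.4745, -0.2112, 0.2125]
tool_rot: [-3.141, -0.001, 1.705]
contact_force: [0.0, 0.1, -3.9]
opening: 0.0135
grip_force: 60.0
```

```bash
python3 -c "
from h import *
hood([.4,-.35],[.6,-.05],[.185,.222])
go(.475,-.2122,97.6,.098)"
```

```text
top top z 0.2058 tcp [ 0.4746 -0.2112  0.2127] (array([ 474.7, -202.5]), array([ 94.1, 196.6]), 7.5) [-0.   0.2 -4. ]
side top z 0.2058 tcp [ 0.4747 -0.2113  0.2128] (array([ 473.9, -210.7]), array([ 99.6, 212.4]), 8.6) [ 0.1  0.2 -4.3]
t 35.1 pose [ 0.4747 -0.2113  0.2128] yaw 97.69 shift [-0.0009  0.0002  0.1148  0.0015] q [-0.57  0.34  1.56  0.    1.24 -0.7 ]
```

>>> step_arm:
  plan:
    - [1,-0.0024,0.0004,0.01,0.001]
    - [1,-0.0024,0.0004,0.025,0.001]
    - [1,-0.0024,0.0004,0.04,0.001]
    - [1,-0.0024,0.0004,0.055,0.001]
    - [1,-0.0024,0.0004,0.07,0.001]
    - [1,-0.0024,0.0004,0.082,0.001]
    - [1,-0.0024,0.0004,0.085,0.001]
    - [1,-0.0024,0.0004,0.085,0.001]

```text
time: 36.08
tool_pos: [0.4756, -0.2148, 0.1277]
tool_rot: [3.141, 0.0, 1.703]
contact_force: [-0.7, 0.4, -4.1]
opening: 0.0138
grip_force: 60.0
```

```bash
python3 -c "
from h import *
hood([.4,-.35],[.6,-.05],[.108,.135])
c=cam('side');cv2.imwrite('pics/side8.png',cv2.resize(c['img'][190:330,320:480,::-1],None,fx=4,fy=4,interpolation=cv2.INTER_CUBIC))
go(.4755,-.2136,97.6,.098)"
```

```text
top top z 0.1209 tcp [ 0.4757 -0.2148  0.128 ] (array([ 475.6, -203.8]), array([ 94. , 191.8]), 7.6) [-0.2  0.2 -3.5]
side top z 0.1213 tcp [ 0.4758 -0.2149  0.1282] (array([ 474.6, -215.4]), array([ 97.5, 210.5]), 7.9) [ 0.8 -1.  -3.9]
t 36.2 pose [ 0.4758 -0.2149  0.1283] yaw 97.56 shift [ 0.0013 -0.0001  0.0303 -0.0006] q [-0.57  0.44  1.67  0.    1.03 -0.7 ]
```

View pics/side8.png

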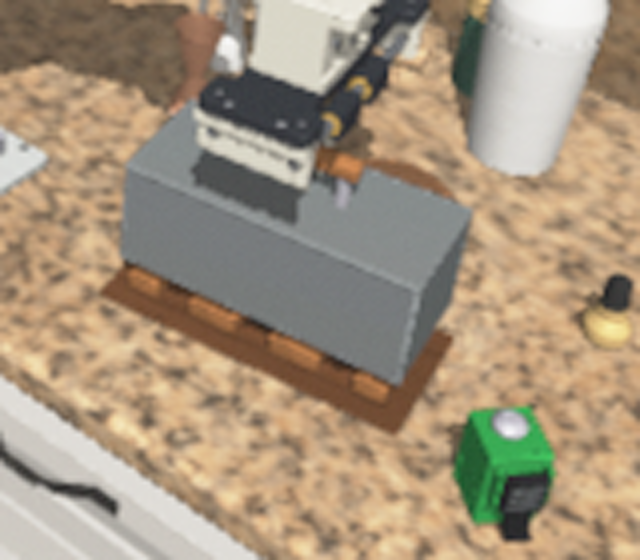

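Hood is squarely above the plinth. Lower slowly.

>>> step_arm:
  plan:
    - [1,0.001,0,0.006,0]
    - [1,0.001,0,0.01,0]
    - [1,0.001,0,0.013,0]
    - [1,0.001,0,0.016,0]
    - [1,0.001,0,0.019,0]
    - [1,0.001,0,0.022,0]

```text
time: 36.98
tool_pos: [0.4753, -0.2137, 0.1055]
tool_rot: [3.142, -0.0, 1.703]
contact_force: [0.0, 1.0, -4.4]
opening: 0.0133
grip_force: 60.0
```

Engaged past the plinth top without contact. Last few mm.

>>> step_arm:
  plan:
    - [1,0,0,0.003,0]
    - [1,0,0,0.005,0]
    - [1,0,0,0.007,0]
    - [1,0,0,0.008,0]
    - [1,0,0,0.008,0]

```text
time: 37.6
tool_pos: [0.4753, -0.2137, 0.0977]
tool_rot: [3.141, -0.0, 1.703]
contact_force: [0.6, -0.4, -3.1]
opening: 0.0137
grip_force: 60.0
```

```bash
python3 -c "
from h import *
hood([.4,-.35],[.6,-.05],[.08,.11])"
```

```text
top top z 0.0907 tcp [ 0.4753 -0.2137  0.0977] (array([ 475.2, -204. ]), array([ 93.3, 194.5]), 7.6) [-0.3 -0.1 -4.1]
side top z 0.0909 tcp [ 0.4753 -0.2137  0.0977] (array([ 474.4, -213.8]), array([ 97.4, 210.8]), 7.5) [ 0.1 -0.3 -4.2]
```

Hood top at 0.091 (seat height). Ease 0.5 mm down, release, rise.

>>> step_arm:
  plan:
    - [1,0,0,0.001,0]
    - [1,0,0,0.001,0]
    - [0.3,0,0,0.001,0]
    - [-1,0,0,0,0]
    - [-1,0,0,0,0]
    - [-1,0,0,0,0]
    - [-1,0,0,0,0]
    - [-1,0,0,-0.04,0]
    - [-1,0,0,-0.09,0]
    - [-1,0,0,-0.14,0]
    - [-1,0.06,0,-0.16,0]
    - [-1,0.12,0,-0.16,0]
    - [-1,0.18,0,-0.16,0]
    - [-1,0.24,0,-0.16,0]
    - [-1,0.24,0,-0.16,0]

```text
time: 39.58
tool_pos: [0.4428, 0.0276, 0.258]
tool_rot: [3.141, -0.001, 1.709]
contact_force: [0.7, -0.5, -0.6]
opening: 0.0918
grip_force: 0.0
```

```bash
python3 -c "
from h import *
hood([.4,-.35],[.6,-.05],[.08,.11])
c=cam('side');cv2.imwrite('pics/side9.png',c['img'][:,:,::-1])
W=cam('top')['W'];p=W[box(W,[.4,-.35,.085],[.65,-.06,.097])];print(np.linalg.lstsq(np.c_[p[:,:2],np.ones(len(p))],p[:,2],rcond=None)[0])"
```

```text
top top z 0.0905 tcp [0.4434 0.0257 0.258 ] (array([ 477.1, -213. ]), array([ 94.4, 212.2]), 7.7) [0.2 0.3 0.3]
side top z 0.0908 tcp [0.4437 0.0244 0.2578] (array([ 475. , -213.8]), array([ 97.8, 211.4]), 7.8) [-0.2  0.3  0.4]
[0.00625798 0.00063667 0.08796601]
```

View pics/side9.png

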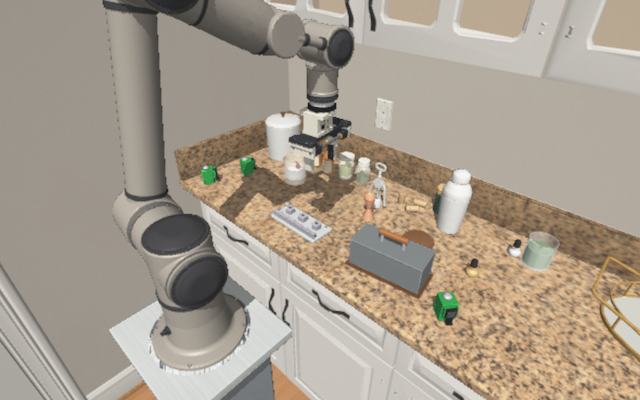

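The rail is empty at (300,220). The hood is level on the tray at (392,257), and the bystanders are untouched.

```bash
python3 -c "
from cell import *
print(hand_in())"
```

```text
the job is handed in; nothing more can be done
None
```

The job is handed in: both heads present were unclipped and stood in tray pockets 2 and 3, and the hood is back level and fully down, though setting it aside on the worktop briefly pressed it down with about 66 N because its handle had slipped in the grip.

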